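Steady the swinging weigher hook and hang the scoop on it

TASK

Pick up the steel weighing scoop by its black upright grip and use the top bar of its wire stirrup to steady the swinging hook of the pendant weigher: lay the bar lightly against the hook's straight shank, above the tip, and keep it there until the hook is still. Then let the bar slide down the shank into the hook, settle it gently without banging or dragging on the weigher (it stands no more than 6 N), and only when the hook carries it let go, without dropping it, so that the scoop hangs centred, level and quiet. Do not disturb the other things on the bench.

Things in the scene. Friction and masses are not known exactly. Their poses are not given: they have to be found in the camera images.
- weigher: Pendant weigher, fixed: teal base (170 x 170 x 14 mm, 50 to 220 mm along +x), 24 mm square column at x = 150 mm, white boom 371 to 393 mm up, at its near end a white round head (38 mm across, underside 360 mm up) with the hook below. Origin on the bench below the hook's pin; z up, x away from the hook's open side (to the column), y along the pin.
- weigher_ref (a point): Reference point on the weigher, 345 mm above the bench, 15 mm under the head, axes as the weigher's. The hook's pin hangs straight below it by 0 to 40 mm: the drop rod holding the pin is set by a stiff clamp (keeps its setting up to 60 N) and this setting is NOT measured, so the seat must be found by feel. The rod is also sprung: it gives down 0.7 mm per N after the first 0.1 N, at most 8 mm.
- seat_mean (a point): Point fixed to the weigher 142 mm below weigher_ref: the mean place of a bar seated in the hook; really it is 122 to 162 mm below weigher_ref (122 below the pin). Hook: steel strap 16 mm wide (y), 4 mm thick, V seat under the pin, open to -x. At swing 0 its vertical shank's front face is 10 mm on the pin's +x side, from 24 to 116 mm below the pin; tip's top 102 mm below it, 17 mm on the -x side.
- swing (a joint): Angle of the hook about its pin, rad: 0 with the shank vertical, positive when its lower end has swung to the weigher's +x (the column). It swings in the weigher's x-z plane only, at the start by 0.2 to 0.6 rad either side of its rest, once in about 0.6 s, and left alone would take some 25 s to die away. Empty it rests near -0.08. The hook weighs 80 g.
- scoop: Weighing scoop, 0.13 to 0.21 kg: open steel dish 120 x 90 x 25 mm with a thick lip at its +x end, a wire stirrup (5 mm wire) over its middle, and at its -x end a black upright grip. Origin under the dish, straight below the stirrup bar; z up, x from grip to lip, y along the stirrup bar. It balances under the bar and hangs nearly level.
- scoop_bar (a point): Middle of the stirrup's straight top bar: 5 mm round wire, 72 mm long along the scoop's y, 130 mm above the scoop's underside. The stirrup's two legs spread to 92 mm at the dish.
- scoop_grip (a point): Where to hold the scoop: in the black upright grip, 115 mm on the -x side of the bar and 45 mm above the underside. The grip is 12 mm thick (y), 30 mm long (x) and reaches from 15 to 60 mm above the underside.
- bowl: White porcelain bowl, 110 mm across, 55 mm high; origin under its middle. Leave alone.
- jar: Glass jar, 64 mm across, 110 mm high; origin under its middle. Leave alone.
- amber: Amber glass bottle, 60 mm across, 130 mm high; origin under its middle. Leave alone.
- pot: Small white ointment pot, 42 mm across, 40 mm high; origin under its middle. Leave alone.
- spatula: Wooden-handled spatula, 150 mm long, lying flat. Leave alone.
- weights: Wooden block (70 x 160 x 25 mm) with four brass weights, 65 mm high in all. Leave alone.
- slips: Cardboard box 100 x 130 x 35 mm. Leave alone.
Things that resemble listed ones, but are neither listed nor needed, are in the scene too. There is more than one size of the scoop; the job needs the smallest.

How it is judged:
By the outcome, as a careful person would: the job done as asked, in the order asked, and still so for the second after the job is handed in, with the robot touching nothing.
It also fails if it takes over 72 s, if anything falls off the work surface, if the arm or the gripper's body presses on something with over 40 N, if the wrist force passes 120 N, or if a joint passes its speed limit or range.

ROBOT

A 6-joint arm with a two-finger parallel gripper is mounted at the origin on the work surface. World frame = base frame: x ahead of the robot, y to its left, z up, the work surface at z = 0. Lengths are in mm, angles in rad, forces in N, time in s.
With the tool pointing down it reaches from about 350 to 875 mm from the base axis. Payload 4.2 kg.
Tool frame: the origin (TCP) lies at the very end of the fingers, on their centre line; the grasp point (between the pads) lies arm.grip_point_offset behind it (arm.grip_point_offset is the distance from the TCP to the grasp point, in mm); z points along the fingers, y is the line along which they close (so a half turn about z gives the same grasp; the last joint's range is limited). The gripper opens to 85 mm and grips with 20 to 120 N. Pads are 22 mm wide; open, the fingers measure 114 mm over their backs; the gripper's body (76 mm by 85 mm) begins 54 mm behind the grasp point. The pads swing forward as they close: fully open they stand 13 mm farther back than shut.
Start: joints at [-0.928, 0.385, 0.008, 0, -1.194, -0.259], TCP at [234.043, -579.503, 231.312] pointing down, gripper open.
Joint ranges: [-3.14, 3.14], [-1.21, 2.06], [-1.07, 1.41], [-3.16, 2.05], [-2.99, -0.16], [-3.1, 3.1]. Speed limits (rad/s): [2.79, 2.79, 3.14, 3.14, 3.14, 3.14].

INTERFACE

Orientations are given as a unit quaternion [x, y, z, w].
In Python, from bench import arm, cams, ticket gives the robot as it stands.
- The arm moves only by the tool servo_tool, never from a script. Its argument "commands" is a list that holds one entry, the list of rows, each a list of 7 numbers: the closure in counts, from 0 (fully open) to 255 (shut), then the shift along the tool's x, y, z in m, then the turn, a rotation vector about the tool's x, y, z in degrees. In form: [[[grip, x, y, z, ax, ay, az], ...]]. A call has 1 to 10 rows; each row shifts and turns the commanded pose from where the row before left it, along the tool's axes as they then stand; what a row does not reach is not made up. A row lasts 1/12 s, in which the tool goes at most 41.7 mm and 7.16 degrees, less where a joint would pass 70% of its speed; a pose out of reach is approached as far as the arm can. A call with a gripper value outside its range is refused whole. The fingers move at their own pace and stop on an object; the grip force is fixed at half the most. Time passes only in rows, so rows that do not move let the fingers close. It gives the time, the measured TCP pose, the force, the opening and the grip force at its end, in the units of the state.
- arm.read_state(): the state, without advancing time (a new reading comes with each control period).
- cams.get_image(name): name is "scene" or "top" or "wrist"; returns a dict with "frame" (400x640x3 uint8, blue, green, red), "K" (3x3 intrinsics, pixels), "k1" (the pictures are not rectified: a ray, as slopes to the right and down, at radius r is drawn at 1 + k1 r^2 times it, then the intrinsics apply), "T" (4x4, takes a point from camera to world coordinates). Camera axes: x right, y up, looking along -z (the intrinsics and any distortion apply to the point x, -y, -z); pixel columns grow to the right and rows downward; lengths in mm; the calibration is good to about 2 mm. A picture is of the moment at which its call begins. There is no depth.
- ticket.job_done(): hands the job in; it is judged then, once.
The state is a dict: "clock": time; "joints": joint angles; "joint_vel": joint speeds; "joint_efforts": joint torques, N m; "position": TCP position; "ee_rot": TCP orientation; "contact_force": force on the tool from outside, world axes, zero at the start; "wrist_torque": the same for the moment, N m; "gripper_width": finger opening in mm; "grasp_force": force on a finger pad.
Only numpy, scipy, OpenCV 4.12 (cv2) and the standard library are available. Lean on these libraries where they do the work, as an engineer would, in place of code of your own. Each camera call takes 0.05 s, during which the arm holds its last target. There are 200 camera calls.

## Working session

There is one attempt and no reset: what is moved stays moved. The work goes in short steps, Python scripts to look and compute and a tool call to move; the robot and the scene stay as the last step left them, time stands still between calls to the robot, and variables do not carry over. Pictures are saved under pics/ and viewed, at most 10 in all, crops included, and the job is handed in when it is done.

Besides the shell and the picture viewer there is one more tool, called after "Request:" by a JSON object that holds its "name" and its "arguments", one argument or row to a line. servo_tool: Moves the arm, as the interface text tells. Its arguments: {"type":"object","properties":{"commands":{"type":"array","items":{"type":"array","items":{"type":"array","items":{"type":"number"}}}}},"required":["commands"]}

```bash
mkdir -p pics; ls; python3 - <<'E'
from bench import arm,cams
import cv2
s=arm.read_state();print(s, arm.grip_point_offset)
for n in("scene","top"):
    d=cams.get_image(n);cv2.imwrite(f"pics/{n}0.png",d["frame"]);print(n,d["K"],d["k1"],d["T"])
E
```

```text
pics
{'clock': 0.0, 'joints': array([-9.28397020e-01,  3.85575422e-01,  6.65891619e-03, -4.92288724e-04,
       -1.19400934e+00, -2.58589787e-01]), 'joint_vel': array([ 0.00109808, -0.00074666,  0.00146712, -0.00037635, -0.00041741,
        0.00022658]), 'joint_efforts': array([ 1.13143960e-03, -3.92290413e+01,  1.88405871e+01,  4.18619290e+00,
       -4.59891802e-03,  3.94524392e-06]), 'position': array([ 233.83418176, -578.99346919,  230.22414312]), 'ee_rot': array([-1.90639778e-01,  9.81659457e-01,  1.05814291e-03, -2.57651033e-04]), 'contact_force': array([-0.18954341,  0.50537499, -1.14744671]), 'wrist_torque': array([ 0.00416401, -0.00404356, -0.03298348]), 'grasp_force': 0.0, 'gripper_width': 85.45723074171156} 18.700000000000003
scene [[405.43234929   0.         322.07355935]
 [  0.         405.43234929 203.73316159]
 [  0.           0.           1.        ]] 0.003872479433564379 [[ 7.64078969e-01 -3.93448219e-01  5.11255151e-01  1.11934445e+03]
 [ 6.45122723e-01  4.66059931e-01 -6.05478995e-01 -7.95470537e+02]
 [-5.09084909e-05  7.92456081e-01  6.09928977e-01  1.02550617e+03]
 [ 0.00000000e+00  0.00000000e+00  0.00000000e+00  1.00000000e+00]]
top [[457.0741731    0.         317.94127773]
 [  0.         457.0741731  205.31633846]
 [  0.           0.           1.        ]] -0.0914719106090805 [[ 1.49323328e-02  9.91991878e-01 -1.25415868e-01  2.37971950e+02]
 [-9.99882434e-01  1.52514540e-02  1.58465786e-03  8.52914969e+00]
 [ 3.48474207e-03  1.25377461e-01  9.92102993e-01  1.86892913e+03]
 [ 0.00000000e+00  0.00000000e+00  0.00000000e+00  1.00000000e+00]]
```

View pics/scene0.png

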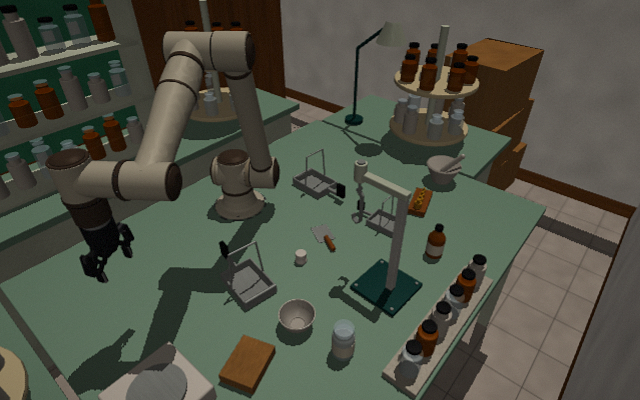

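View pics/top0.png

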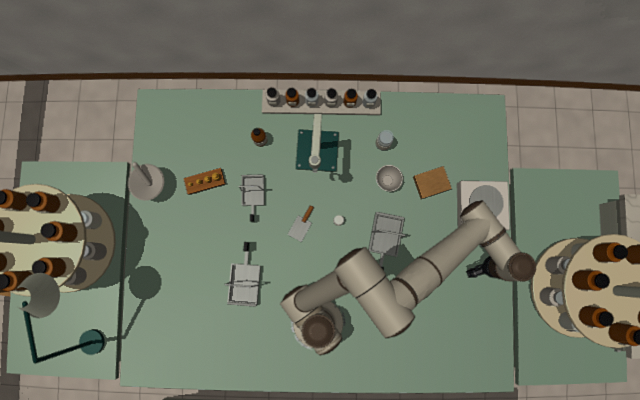

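Candidates for the scoop in the top view: A (253,190), B (245,283) and C (388,235). A looks smallest. The scene view shows the same three at (383,222), (315,183) and (250,285). I'll check this in a close crop.

```bash
cat > h.py <<'E'
import numpy as np, cv2, json
from bench import arm,cams
from scipy.spatial.transform import Rotation as R
def grab(n,save=None):
    d=cams.get_image(n)
    if save: cv2.imwrite(f"pics/{save}.png",d["frame"])
    return d
def ray(d,u,v):
    K=d["K"];k=d["k1"]
    p=cv2.undistortPoints(np.array([[[u,v]]],float),K,np.array([k,0,0,0,0.]))[0,0]
    T=d["T"];return T[:3,3],T[:3,:3]@np.array([p[0],-p[1],-1])
def atz(d,u,v,z):
    o,r=ray(d,u,v);return o+r*(z-o[2])/r[2]
def proj(d,P):
    T=d["T"];c=T[:3,:3].T@(np.asarray(P,float)-T[:3,3])
    q=cv2.projectPoints(np.array([[c[0],-c[1],-c[2]]]),np.zeros(3),np.zeros(3),d["K"],np.array([d["k1"],0,0,0,0.]))[0]
    return q[0,0]
E
python3 - <<'E'
from h import *
import pickle
d=grab("top");pickle.dump(d,open("top.pkl","wb"))
s=grab("scene");pickle.dump(s,open("scene.pkl","wb"))
f=d["frame"]
a=cv2.resize(f[85:235,225:365],None,fx=4,fy=4,interpolation=cv2.INTER_CUBIC)   # (560x600)
cv2.imwrite("pics/c1.png",a)
b=cv2.resize(s["frame"][150:290,340:470],None,fx=4.2,fy=4.2,interpolation=cv2.INTER_CUBIC)
cv2.imwrite("pics/c2.png",b)
for n,(u1,v1,u2,v2) in dict(A=(241,175,266,207),B=(230,262,261,306),C=(372,213,405,255)).items():
    print(n,atz(d,u1,v1,25),atz(d,u2,v2,25))
E
```

```text
A [591.80777196 323.70841223  25.        ] [460.92058    216.73437704  25.        ]
B [235.97810947 355.6427252   25.        ] [ 63.98685401 226.01094489  25.        ]
C [ 442.97203884 -214.59330208   25.        ] [ 274.59477894 -348.37084531   25.        ]
```

View pics/c1.png

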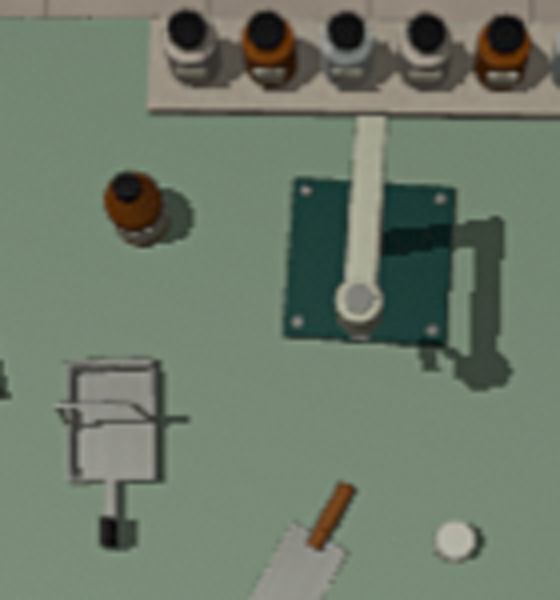

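View pics/c2.png

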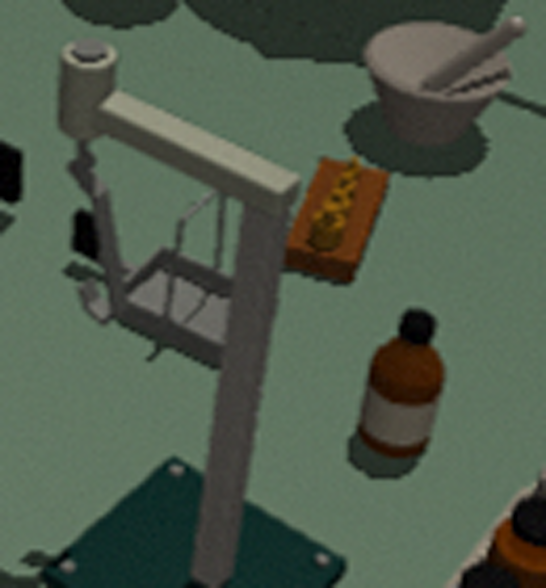

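Scoop A's dish measures about 120x90, against roughly 170x130 for B and C, so A is the small one. In the top crop its corners are (70,362), (160,360), (160,480) and (70,482), and the black grip is at (117,530). The weigher base corners are (293,178), (456,188), (447,346) and (285,337), and the head is at (358,298).

```bash
python3 - <<'E'
from h import *
import pickle
d=pickle.load(open("top.pkl","rb"));s=pickle.load(open("scene.pkl","rb"))
c=lambda u,v:(u/4+225-.4,v/4+85-.4)
cs=lambda u,v:(u/4.2+340-.4,v/4.2+150-.4)
B=np.array([atz(d,*c(*p),14) for p in [(285,337),(447,346),(456,188),(293,178)]])
print("base",B.round(1)); 
e=(B[3]-B[0]+B[2]-B[1]);yaw=np.arctan2(e[1],e[0]);cen=B.mean(0)
ex=np.array([np.cos(yaw),np.sin(yaw),0]);print("yaw",np.degrees(yaw),"W origin",cen-135*ex, "edge",np.linalg.norm(e)/2)
e2=B[0]-B[1]+B[3]-B[2];print("yaw2",np.degrees(np.arctan2(-e2[0],e2[1])))
print("head top 398:",atz(d,*c(358,297),398),"scene",atz(s,*cs(90,52),398))
D=np.array([atz(d,*c(*p),25) for p in [(70,482),(160,480),(160,360),(70,362)]]);print("dish",D.round(1),D.mean(0))
e=(D[3]-D[0]+D[2]-D[1]);print("scoop yaw",np.degrees(np.arctan2(e[1],e[0])))
print("grip top",atz(d,*c(117,529),60))
st=arm.read_state();print("tool axes\n",R.from_quat(st["ee_rot"]).as_matrix().round(3))
grab("wrist","w0")
E
```

```text
base [[623.   99.2  14. ]
 [616.2 -68.4  14. ]
 [784.9 -76.3  14. ]
 [793.   94.5  14. ]]
yaw -2.1194868060465724 W origin [569.35748994  17.25402507  14.        ] edge 169.46825367995677
yaw2 -2.5330676213591787
head top 398: [577.75260491  21.11270081 398.        ] scene [551.18884477  54.28040975 398.        ]
dish [[467.2 314.6  25. ]
 [470.7 222.7  25. ]
 [594.8 226.5  25. ]
 [591.5 319.2  25. ]] [531.03892086 270.73849856  25.        ]
scoop yaw 1.9223283078103846
grip top [416.43708244 260.12447271  60.        ]
tool axes
 [[-0.927 -0.374 -0.001]
 [-0.374  0.927  0.001]
 [ 0.     0.001 -1.   ]]
```

Request:
{"name": "servo_tool", "arguments": {
  "commands": [
    [[0,0,0,-0.01,0,0,6.7],[0,0,0,-0.01,0,0,6.7],[0,0,0,-0.01,0,0,6.7],[0,-0.0165,0.031,0,0,0,0],[0,-0.0165,0.031,0,0,0,0],[0,-0.0165,0.031,0,0,0,0],[0,-0.0165,0.031,0,0,0,0],[0,-0.0165,0.031,0,0,0,0],[0,-0.0165,0.031,0,0,0,0],[0,-0.0165,0.031,0,0,0,0]]
  ]
}}

```text
clock: 1.08
position: [342.6, -357.2, 261.4]
ee_rot: [-0.016, 1.0, -0.0, 0.0]
contact_force: [0.2, 0.1, -0.4]
gripper_width: 85.9
grasp_force: 0.0
```

Request:
{"name": "servo_tool", "arguments": {
  "commands": [
    [[0,-0.0165,0.031,0,0,0,0],[0,-0.0165,0.031,0,0,0,0],[0,-0.0165,0.031,0,0,0,0],[0,-0.0165,0.031,0,0,0,0],[0,-0.0165,0.031,0,0,0,0],[0,0.002,0.0367,0,0,0,0],[0,0.002,0.0367,0,0,0,0],[0,0.002,0.0367,0,0,0,0],[0,0.002,0.0367,0,0,0,0],[0,0.002,0.0367,0,0,0,0]]
  ]
}}

```text
clock: 1.92
position: [403.0, -16.5, 261.5]
ee_rot: [-0.016, 1.0, 0.0, 0.0]
contact_force: [1.1, 0.6, 0.3]
gripper_width: 85.3
grasp_force: 0.0
```

Request:
{"name": "servo_tool", "arguments": {
  "commands": [
    [[0,0.002,0.0367,0,0,0,0],[0,-0.0035,0.0352,0,0,0,0],[0,-0.0035,0.0352,0,0,0,0],[0,-0.0035,0.0352,0,0,0,0],[0,-0.0035,0.0352,0,0,0,0],[0,-0.0035,0.0352,0,0,0,0],[0,-0.0035,0.0352,0,0,0,0],[0,-0.0035,0.0352,0,0,0,0],[0,0,0,0,0,0,0],[0,0,0,0,0,0,0]]
  ]
}}

```text
clock: 2.75
position: [416.5, 267.0, 260.6]
ee_rot: [-0.018, 1.0, -0.0, -0.001]
contact_force: [-0.4, -1.2, -0.2]
gripper_width: 85.1
grasp_force: 0.0
```

```bash
python3 - <<'E'
from h import *
import pickle
d=grab("wrist","w1");t=grab("top","t1");pickle.dump([d,t],open("w1.pkl","wb"))
st=arm.read_state();print(st["clock"],st["position"],st["joints"].round(2),st["contact_force"],R.from_quat(st["ee_rot"]).as_matrix().round(3))
print(d["K"][0],d["T"].round(2))
# predicted pixel of grip top corners
for q in [(416,268,60),(401,268,60),(431,268,60),(531,271,25)]: print(q,proj(d,q).round(0))
E
```

```text
2.85 [416.41986055 265.1343984  261.04029015] [ 0.9   0.14 -0.25 -0.   -1.18 -2.43] [1.08943484 0.25377641 0.06424625] [[-0.999 -0.033 -0.001]
 [-0.033  0.999 -0.001]
 [ 0.001 -0.001 -1.   ]]
[283.13098936   0.         319.76753218] [[-4.0000e-02 -9.6000e-01 -2.7000e-01  3.4874e+02]
 [ 1.0000e+00 -3.0000e-02 -1.0000e-02  2.6453e+02]
 [-0.0000e+00 -2.7000e-01  9.6000e-01  4.0250e+02]
 [ 0.0000e+00  0.0000e+00  0.0000e+00  1.0000e+00]]
(416, 268, 60) [321. 174.]
(401, 268, 60) [321. 161.]
(431, 268, 60) [320. 185.]
(531, 271, 25) [320. 247.]
```

View pics/w1.png

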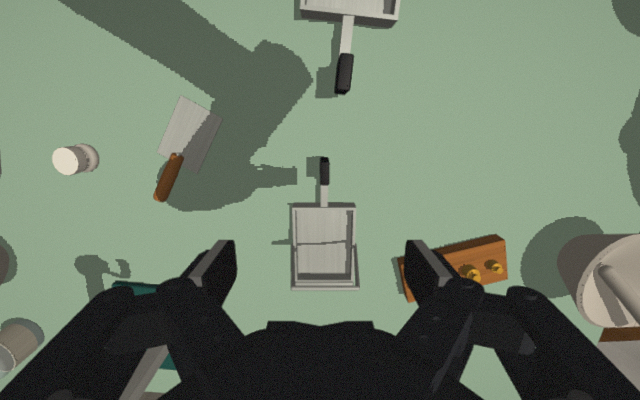

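The wrist view shows the scoop straight ahead, with the black grip at about (324,171) and the dish centre at about (324,245). I'll measure the grip precisely.

```bash
python3 - <<'E'
from h import *
d=grab("wrist");g=d["frame"].max(2)[150:215,300:350]
for r in range(0,65,3): print(r+150,' '.join(f"{x:3d}" for x in g[r,12:38]))
for P in [(400,268,60),(430,268,60),(400,268,15),(531,271,25)]: print(P,proj(d,P).round(1))
f=d["frame"].max(2)
for r in (225,250,270): print(r,[ (c,int(f[r,c])) for c in range(286,364,2)])
E
```

```text
150 170 172 170 171 174 170 169 172 170 169 171 173 173 171 171 171 172 170 168 170 172 171 170 170 171 167
153 173 171 168 174 171 172 175 173 172 172 172 174 173 170 174 173 173 173 170 167 172 171 172 173 174 168
156 164 128 115 149 129 107 104 108 106 106 104 103 108 154 162 168 168 168 170 170 168 173 174 167 170 170
159 100 101 103 100 100 100 101 102 100  62  24  17  10  18  24  17  20  57 148 172 172 171 172 176 170 172
162 102 100  98  96 100 102 100 103 101  65  26  29  45  36  38  35  33  39  89 159 174 170 170 171 171 173
165  99 101  99 101 101 103 101 101  99  63  41  45  47  41  56  46  35  47  74 154 172 170 174 172 170 172
168 101 101 102 100  99 100 102 100  99  65  35  47  45  48  50  52  54  46  73 153 174 174 171 170 171 171
171 103  98  99 100 102  98 100 102  99  63  39  38  49  45  47  52  55  44  75 153 175 172 174 171 171 171
174  97 101 100  97  99 100 100  98 102  62  41  39  43  47  47  53  51  49  71 155 171 175 173 172 173 172
177 168 170 171 171 128 100  97 103 101  62  38  42  43  50  45  45  48  44  70 155 172 173 170 173 171 172
180 174 173 174 172 
[... 2097 characters left out ...]
, 163), (326, 166), (328, 168), (330, 171), (332, 167), (334, 169), (336, 164), (338, 164), (340, 164), (342, 167), (344, 171), (346, 171), (348, 114), (350, 99), (352, 77), (354, 167), (356, 74), (358, 132), (360, 172), (362, 169)]
270 [(286, 169), (288, 170), (290, 171), (292, 89), (294, 82), (296, 109), (298, 123), (300, 158), (302, 166), (304, 169), (306, 167), (308, 164), (310, 164), (312, 166), (314, 167), (316, 165), (318, 166), (320, 166), (322, 166), (324, 166), (326, 167), (328, 168), (330, 171), (332, 165), (334, 165), (336, 169), (338, 167), (340, 166), (342, 168), (344, 171), (346, 112), (348, 94), (350, 101), (352, 92), (354, 168), (356, 116), (358, 78), (360, 143), (362, 170)]
```

Request:
{"name": "servo_tool", "arguments": {
  "commands": [
    [[0,0,0.003,0.034,0,0,0],[0,0,0.003,0.034,0,0,0],[0,0,0,0.034,0,0,0],[0,0,0,0.034,0,0,0],[0,0,0,0.034,0,0,0],[0,0,0,0.034,0,0,0],[0,0,0,0.02,0,0,0],[0,0,0,0.01,0,0,0],[120,0,0,0,0,0,0],[255,0,0,0,0,0,0]]
  ]
}}

```text
clock: 3.73
position: [416.9, 270.7, 27.5]
ee_rot: [-0.016, 1.0, -0.0, -0.0]
contact_force: [0.5, 0.6, 0.1]
gripper_width: 63.8
grasp_force: 0.0
```

Request:
{"name": "servo_tool", "arguments": {
  "commands": [
    [[255,0,0,0,0,0,0],[255,0,0,0,0,0,0],[255,0,0,0,0,0,0],[255,0,0,0,0,0,0],[255,0,0,0,0,0,0],[255,0,0,0,0,0,0],[255,0,0,0,0,0,0]]
  ]
}}

```text
clock: 4.32
position: [416.9, 272.0, 28.2]
ee_rot: [-0.017, 1.0, 0.0, 0.001]
contact_force: [-1.5, -1.0, 5.8]
gripper_width: 11.2
grasp_force: 60.8
```

```bash
python3 - <<'E'
from h import *
w=grab("wrist","w2");st=arm.read_state();print(st["clock"],st["position"],st["contact_force"],st["wrist_torque"],st["gripper_width"],st["grasp_force"])
E
```

```text
4.3667 [416.92743696 272.01899282  28.21290401] [-2.01933238 -0.96986718  6.4890343 ] [-0.19020316  0.17871692 -0.05391808] 10.987363587763495 60.76396465301514
```

View pics/w2.png

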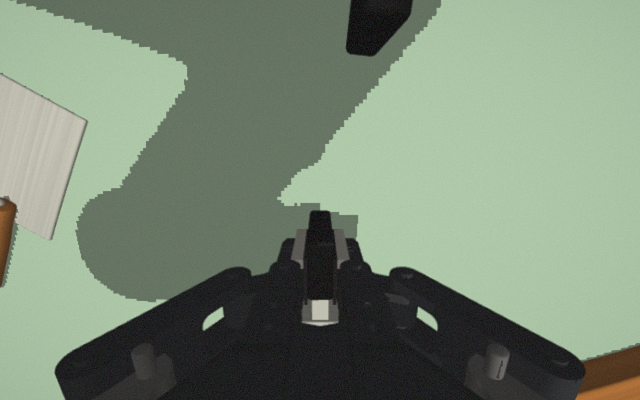

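Gripped, with an opening of 11 mm and 60 N. Next I lift and carry to a standoff behind the hook.

Request:
{"name": "servo_tool", "arguments": {
  "commands": [
    [[255,0,0,-0.005,0,0,0],[255,0,0,-0.012,0,0,0],[255,0,0,-0.02,0,0,0],[255,0,0,-0.025,0,0,0],[255,0,0,-0.025,0,0,0],[255,0,0,-0.025,0,0,0],[255,0,0,-0.015,0,0,0],[255,0,0,-0.01,0,0,0],[255,0,0,0,0,0,0],[255,0,0,0,0,0,0]]
  ]
}}

```text
clock: 5.2
position: [416.1, 271.3, 164.1]
ee_rot: [-0.016, 1.0, 0.0, -0.0]
contact_force: [0.5, 0.7, -1.8]
gripper_width: 11.0
grasp_force: 59.6
```

Request:
{"name": "servo_tool", "arguments": {
  "commands": [
    [[255,0.002,-0.008,0,0,0,0],[255,0.003,-0.017,0,0,0,0],[255,0.005,-0.0245,0,0,0,0],[255,0.005,-0.0245,0,0,0,0],[255,0.005,-0.0245,0,0,0,0],[255,0.005,-0.0245,0,0,0,0],[255,0.005,-0.0245,0,0,0,0],[255,0.005,-0.0245,0,0,0,0],[255,0.005,-0.0245,0,0,0,0],[255,0.005,-0.0245,0,0,0,0]]
  ]
}}

```text
clock: 6.03
position: [376.8, 46.5, 163.3]
ee_rot: [-0.016, 1.0, -0.001, -0.001]
contact_force: [0.8, -0.3, -1.5]
gripper_width: 11.2
grasp_force: 59.6
```

Request:
{"name": "servo_tool", "arguments": {
  "commands": [
    [[255,0.003,-0.016,0,0,0,1.2],[255,0.002,-0.0075,0,0,0,1.5],[255,0,0,0,0,0,1.5],[255,0,0,0,0,0,0],[255,0,0,0,0,0,0]]
  ]
}}

```text
clock: 6.45
position: [374.0, 25.2, 163.9]
ee_rot: [0.02, 1.0, -0.0, -0.0]
contact_force: [-0.2, 0.0, -2.1]
gripper_width: 11.6
grasp_force: 59.6
```

```bash
python3 - <<'E'
from h import *
import pickle
F=[];S=[];P=[]
for i in range(14):
    d=grab("scene");F.append(d);s=arm.read_state();S.append(s["contact_force"]);P.append(s["position"])
pickle.dump(F,open("sw.pkl","wb"));print(s["clock"],np.mean(P,0),np.mean(S,0),np.std(S,0),s["wrist_torque"],s["joints"].round(2),R.from_quat(s["ee_rot"]).as_matrix().round(3))
t=grab("top");pickle.dump(t,open("t2.pkl","wb"))
tiles=[cv2.resize(F[i]["frame"][150:250,320:412],None,fx=4,fy=4,interpolation=cv2.INTER_CUBIC)[:, :] for i in (0,5)]
cv2.imwrite("pics/m1.png",np.hstack(tiles))
E
```

```text
7.15 [374.45754358  25.73743229 164.21622793] [-0.00338282  0.09511775 -1.46078571] [0.60114457 0.45024048 0.36889483] [-0.00796141  0.19008988  0.06101148] [ 0.51  0.02 -0.66 -0.   -0.9  -2.12] [[-0.999  0.04   0.   ]
 [ 0.04   0.999  0.   ]
 [-0.     0.    -1.   ]]
```

View pics/m1.png

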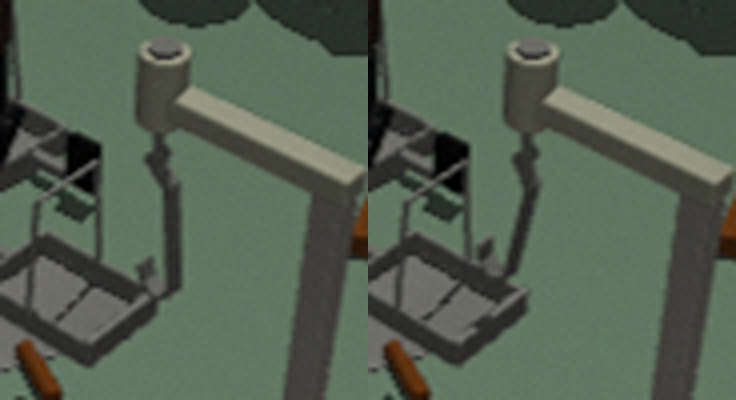

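Both tiles show the scoop held level with the hook above its dish. In tile 1 the pin eye is at about (157,160) and the shank runs from (176,183) to (178,290). In tile 2 the shank runs from (169,183) to (147,275).

```bash
python3 - <<'E'
from h import *
import pickle
F=pickle.load(open("sw.pkl","rb"));d=F[0];t=pickle.load(open("t2.pkl","rb"))
a=np.radians(-2.3);ex=np.array([np.cos(a),np.sin(a),0]);ey=np.array([-np.sin(a),np.cos(a),0])
W=np.array([570.5,18.5,0])
def pl(u,v,dy=0):
    o,r=ray(d,u/4+320-.4,v/4+150-.4);k=(dy-(o-W)@ey)/(r@ey);p=o+k*r;return ((p-W)@ex).round(1),p[2].round(1)
for n,p in dict(headL=(135,118),headR=(187,122),pin=(157,160),s1t=(172,183),s1b=(172,290),s2t=(168,183),s2b=(147,275),tip1=(147,270)).items(): print(n,pl(*p))
for n,P in dict(bar=[489,22,268],seat=W+[0,0,203]).items(): print(n,proj(d,P),(proj(d,P)-[320,150])*4)
# bar ends in tile (36,203),(100,160)
for z in (260,268,276): print(z,atz(d,36/4+319.6,203/4+149.6,z).round(1),atz(d,100/4+319.6,160/4+149.6,z).round(1))
# swing estimate by dark pixel centroid around lower shank row
b=np.median([f["frame"].astype(int) for f in F],0)
for f in F:
    g=np.abs(f["frame"].astype(int)-b).sum(2)[200:228,350:372]; y,x=np.where(g>60); print(len(x), (x.mean()+350).round(1) if len(x) else None,end='; ')
T=t["frame"][140:215,290:345]; cv2.imwrite("pics/tc.png",cv2.resize(T,None,fx=8,fy=8,interpolation=cv2.INTER_CUBIC))
E
```

```text
headL (np.float64(-18.8), np.float64(355.9))
headR (np.float64(27.7), np.float64(373.8))
pin (np.float64(3.7), np.float64(328.8))
s1t (np.float64(18.7), np.float64(315.3))
s1b (np.float64(26.4), np.float64(216.4))
s2t (np.float64(15.1), np.float64(313.5))
s2b (np.float64(1.6), np.float64(217.6))
tip1 (np.float64(1.3), np.float64(222.4))
bar [336.58090791 194.63476848] [ 66.32363165 178.53907394]
seat [355.7122329  221.69812954] [142.84893162 286.79251815]
260 [482.1  -9.1 260. ] [485.  69. 260.]
268 [488.7 -17.3 268. ] [491.7  59.9 268. ]
276 [495.4 -25.5 276. ] [498.3  50.9 276. ]
111 362.3; 112 362.1; 92 361.8; 103 359.2; 98 357.0; 99 357.9; 105 357.4; 111 357.1; 109 357.3; 105 357.8; 98 357.4; 90 358.0; 104 361.5; 109 362.4;
```

View pics/tc.png

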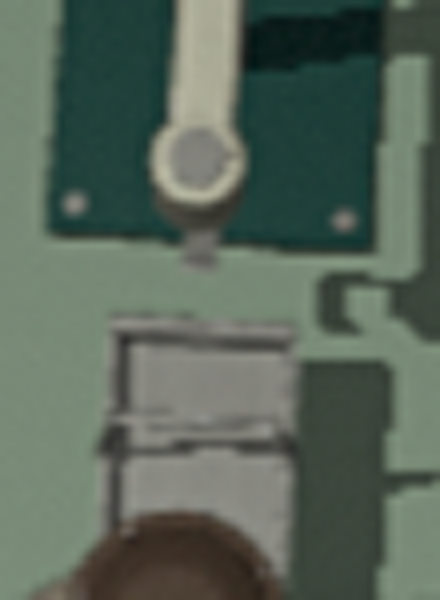

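```bash
python3 - <<'E'
from h import *
import pickle
d=pickle.load(open("sw.pkl","rb"))[0];t=pickle.load(open("t2.pkl","rb"))
def tri(o1,r1,o2,r2):
    A=np.stack([r1,-r2],1);k=np.linalg.lstsq(A,o2-o1,rcond=None)[0];p,q=o1+k[0]*r1,o2+k[1]*r2;return ((p+q)/2).round(1),np.linalg.norm(p-q).round(1)
tc=lambda u,v:(u/8+290-.45,v/8+140-.45); sc=lambda u,v:(u/4+320-.4,v/4+150-.4)
print("head top",tri(*ray(t,*tc(197,157)),*ray(d,*sc(165,48))))
B=np.array([atz(t,*tc(*p),14) for p in [(47,233),(373,250)]]);print("base near corners",B.round(1),"mid",B.mean(0),"yaw",np.degrees(np.arctan2(B[0,0]-B[1,0],-(B[0,1]-B[1,1]))))
b=[atz(t,*tc(*p),268) for p in [(104,412),(290,422)]];print("bar top cam",np.round(b,1),np.mean(b,0).round(1))
for z in(180,185):print("dish lip",atz(t,*tc(110,318),z-22).round(1),atz(t,*tc(297,325),z-22).round(1))
for z in (205,215,225): print("hook low",z,atz(t,*tc(203,250),z).round(1))
E
```

```text
head top (array([571.6,  21.2, 422.9]), np.float64(1.7))
base near corners [[623.7 100.9  14. ]
 [617.4 -67.6  14. ]] mid [620.57030244  16.64954215  14.        ] yaw 177.85081891033823
bar top cam [[490.5  61.3 268. ]
 [487.3 -21.2 268. ]] [488.9  20.1 268. ]
dish lip [553.1  62.9 158. ] [551.1 -26.  158. ]
dish lip [552.2  62.8 163. ] [550.2 -25.9 163. ]
hook low 205 [577.1  19.  205. ]
hook low 215 [575.   18.9 215. ]
hook low 225 [573.   18.9 225. ]
```

Request:
{"name": "servo_tool", "arguments": {
  "commands": [
    [[255,-0.003,0.0005,0,0,0,0],[255,-0.006,0.0005,0,0,0,0],[255,-0.009,0.0005,0,0,0,0],[255,-0.01,0.0005,0,0,0,0],[255,-0.01,0,0,0,0,0],[255,-0.009,0,0,0,0,0],[255,-0.006,0,0,0,0,0],[255,-0.004,0,0,0,0,0],[255,0,0,0,0,0,0],[255,0,0,0,0,0,0]]
  ]
}}

```text
clock: 8.03
position: [431.4, 25.1, 164.0]
ee_rot: [0.02, 1.0, -0.0, -0.0]
contact_force: [-0.0, -1.2, -2.2]
gripper_width: 11.0
grasp_force: 59.6
```

```bash
cat > look.py <<'E'
import sys
from h import *
import pickle
W=np.array([571,20,0.]);a=np.radians(-2.3);ex=np.array([np.cos(a),np.sin(a),0]);ey=np.array([-np.sin(a),np.cos(a),0])
def look(n,name,view=False):
    F=[];C=[];P=[]
    for i in range(n):
        F.append(grab("scene"));s=arm.read_state();C.append(s["contact_force"]);P.append(s["position"])
    pickle.dump(F,open(name+".pkl","wb"))
    print("t",s["clock"],"tcp",np.mean(P,0).round(1),"F",np.mean(C,0).round(2),"M",s["wrist_torque"].round(3))
    m=np.mean(P,0);b=m+[0,0,18.7+85]+115*ex-W; print("bar in weigher x,y,z",(b@ex).round(1),(b@ey).round(1),b[2].round(1))
    G=[f["frame"].astype(float) for f in F]
    # motion: frame spread in hook area
    S=np.ptp([g.sum(2)[185:235,345:375] for g in G],axis=0);print("moving px",(S>90).sum(),"max",S.max())
    cv2.imwrite(f"pics/{name}.png",np.hstack([cv2.resize(F[i]["frame"][160:245,325:391],None,fx=6,fy=6,interpolation=cv2.INTER_CUBIC) for i in ((0,n//2) if n>1 else (0,))]))
if __name__=="__main__": look(int(sys.argv[1]),sys.argv[2])
E
python3 look.py 12 l1
```

```text
t 8.6333 tcp [431.3  25.3 164.4] F [-0.4  -0.04 -1.31] M [ 0.029  0.171 -0.016]
bar in weigher x,y,z -24.8 -0.3 268.1
moving px 318 max 220.0
```

View pics/l1.png

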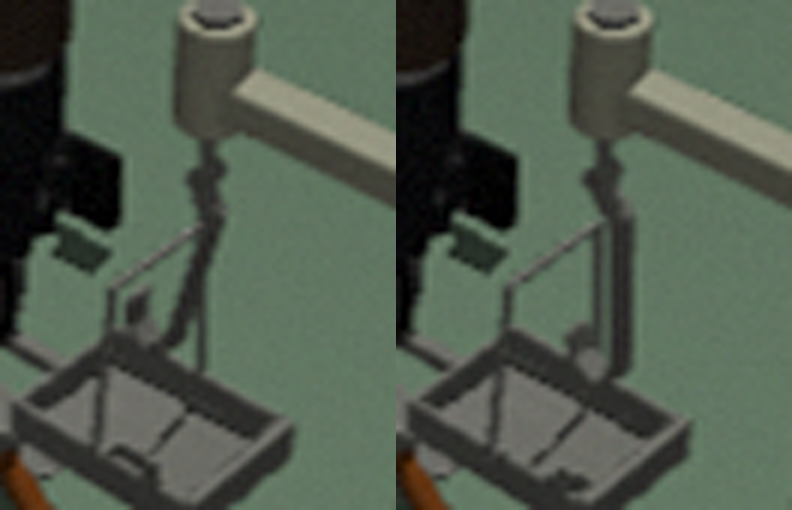

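The left tile shows the hook near its -x extreme, with the shank at (190,265) ahead of the bar's middle at (155,258). The right tile shows it nearly vertical. The bar is at mid-shank height, well above the tip, so I advance slowly.

Request:
{"name": "servo_tool", "arguments": {
  "commands": [
    [[255,-0.001,0,0,0,0,0],[255,-0.001,0,0,0,0,0],[255,-0.001,0,0,0,0,0],[255,-0.001,0,0,0,0,0],[255,-0.001,0,0,0,0,0],[255,-0.001,0,0,0,0,0],[255,-0.0005,0,0,0,0,0],[255,-0.0005,0,0,0,0,0],[255,-0.0003,0,0,0,0,0],[255,-0.0003,0,0,0,0,0]]
  ]
}}

```text
clock: 9.47
position: [439.1, 25.0, 164.3]
ee_rot: [0.02, 1.0, -0.0, -0.0]
contact_force: [0.3, 1.1, -1.2]
gripper_width: 11.0
grasp_force: 59.6
```

Request:
{"name": "servo_tool", "arguments": {
  "commands": [
    [[255,-0.0003,0,0,0,0,0],[255,-0.0003,0,0,0,0,0],[255,-0.0003,0,0,0,0,0],[255,-0.0003,0,0,0,0,0],[255,-0.0003,0,0,0,0,0],[255,-0.0003,0,0,0,0,0],[255,-0.0003,0,0,0,0,0],[255,-0.0003,0,0,0,0,0],[255,-0.0003,0,0,0,0,0],[255,-0.0003,0,0,0,0,0]]
  ]
}}

```text
clock: 10.3
position: [442.2, 24.9, 164.3]
ee_rot: [0.02, 1.0, -0.0, 0.0]
contact_force: [-0.1, -0.0, -1.7]
gripper_width: 10.9
grasp_force: 59.6
```

Request:
{"name": "servo_tool", "arguments": {
  "commands": [
    [[255,-0.0003,0,0,0,0,0],[255,-0.0003,0,0,0,0,0],[255,-0.0003,0,0,0,0,0],[255,-0.0003,0,0,0,0,0],[255,-0.0003,0,0,0,0,0],[255,-0.0003,0,0,0,0,0],[255,-0.0003,0,0,0,0,0],[255,-0.0003,0,0,0,0,0],[255,-0.0003,0,0,0,0,0],[255,-0.0003,0,0,0,0,0]]
  ]
}}

```text
clock: 11.13
position: [445.2, 24.8, 164.3]
ee_rot: [0.02, 1.0, 0.0, -0.0]
contact_force: [-0.5, -0.4, -1.4]
gripper_width: 10.7
grasp_force: 59.6
```

Request:
{"name": "servo_tool", "arguments": {
  "commands": [
    [[255,-0.0003,0,0,0,0,0],[255,-0.0003,0,0,0,0,0],[255,-0.0003,0,0,0,0,0],[255,-0.0003,0,0,0,0,0],[255,-0.0003,0,0,0,0,0],[255,-0.0003,0,0,0,0,0],[255,-0.0003,0,0,0,0,0],[255,-0.0003,0,0,0,0,0],[255,-0.0003,0,0,0,0,0],[255,-0.0003,0,0,0,0,0]]
  ]
}}

```text
clock: 11.97
position: [448.1, 24.6, 164.3]
ee_rot: [0.02, 1.0, -0.0, -0.0]
contact_force: [-0.7, -0.2, -1.0]
gripper_width: 11.3
grasp_force: 59.6
```

```bash
python3 look.py 10 l2
```

```text
t 12.4667 tcp [448.1  24.6 164.3] F [-0.27  0.01 -1.33] M [-0.005  0.11  -0.053]
bar in weigher x,y,z -8.0 -0.3 268.0
moving px 191 max 221.0
```

Request:
{"name": "servo_tool", "arguments": {
  "commands": [
    [[255,-0.0003,0,0,0,0,0],[255,-0.0003,0,0,0,0,0],[255,-0.0003,0,0,0,0,0],[255,-0.0003,0,0,0,0,0],[255,-0.0003,0,0,0,0,0],[255,-0.0003,0,0,0,0,0],[255,-0.0003,0,0,0,0,0],[255,-0.0003,0,0,0,0,0],[255,-0.0003,0,0,0,0,0],[255,-0.0003,0,0,0,0,0]]
  ]
}}

```text
clock: 13.3
position: [451.1, 24.5, 164.3]
ee_rot: [0.02, 1.0, 0.0, -0.0]
contact_force: [-0.1, -0.5, -1.3]
gripper_width: 11.4
grasp_force: 59.6
```

Request:
{"name": "servo_tool", "arguments": {
  "commands": [
    [[255,-0.0003,0,0,0,0,0],[255,-0.0003,0,0,0,0,0],[255,-0.0003,0,0,0,0,0],[255,-0.0003,0,0,0,0,0],[255,-0.0003,0,0,0,0,0],[255,-0.0003,0,0,0,0,0],[255,-0.0003,0,0,0,0,0],[255,-0.0003,0,0,0,0,0],[255,-0.0003,0,0,0,0,0],[255,-0.0003,0,0,0,0,0]]
  ]
}}

```text
clock: 14.13
position: [454.2, 24.4, 164.3]
ee_rot: [0.02, 1.0, 0.0, -0.0]
contact_force: [0.5, 0.0, -1.5]
gripper_width: 11.1
grasp_force: 59.6
```

Request:
{"name": "servo_tool", "arguments": {
  "commands": [
    [[255,-0.0003,0,0,0,0,0],[255,-0.0003,0,0,0,0,0],[255,-0.0003,0,0,0,0,0],[255,-0.0003,0,0,0,0,0],[255,-0.0003,0,0,0,0,0],[255,-0.0003,0,0,0,0,0],[255,-0.0003,0,0,0,0,0],[255,-0.0003,0,0,0,0,0],[255,-0.0003,0,0,0,0,0],[255,-0.0003,0,0,0,0,0]]
  ]
}}

```text
clock: 14.97
position: [457.1, 24.3, 164.3]
ee_rot: [0.02, 1.0, -0.0, -0.0]
contact_force: [-0.1, -0.8, -2.5]
gripper_width: 11.0
grasp_force: 59.6
```

```bash
python3 look.py 8 l3
```

```text
t 15.3667 tcp [457.1  24.3 164.3] F [-0.   -0.01 -1.53] M [0.004 0.204 0.007]
bar in weigher x,y,z 1.1 -0.3 268.0
moving px 142 max 218.0
```

Request:
{"name": "servo_tool", "arguments": {
  "commands": [
    [[255,-0.0003,0,0,0,0,0],[255,-0.0003,0,0,0,0,0],[255,-0.0003,0,0,0,0,0],[255,-0.0003,0,0,0,0,0],[255,-0.0003,0,0,0,0,0],[255,-0.0003,0,0,0,0,0],[255,-0.0003,0,0,0,0,0],[255,-0.0003,0,0,0,0,0],[255,-0.0003,0,0,0,0,0],[255,-0.0003,0,0,0,0,0]]
  ]
}}

```text
clock: 16.2
position: [460.2, 24.1, 164.3]
ee_rot: [0.02, 1.0, 0.0, 0.0]
contact_force: [-0.2, 0.2, -1.2]
gripper_width: 11.0
grasp_force: 59.6
```

```bash
python3 look.py 12 l4
```

```text
t 16.8 tcp [460.1  24.1 164.3] F [-0.04 -0.16 -1.7 ] M [ 0.031  0.186 -0.004]
bar in weigher x,y,z 4.1 -0.3 268.0
moving px 25 max 172.0
```

Request:
{"name": "servo_tool", "arguments": {
  "commands": [
    [[255,-0.0003,0,0,0,0,0],[255,-0.0003,0,0,0,0,0],[255,-0.0003,0,0,0,0,0],[255,-0.0003,0,0,0,0,0],[255,-0.0003,0,0,0,0,0],[255,-0.0003,0,0,0,0,0],[255,-0.0003,0,0,0,0,0],[255,-0.0003,0,0,0,0,0],[255,-0.0003,0,0,0,0,0],[255,-0.0003,0,0,0,0,0]]
  ]
}}

```text
clock: 17.63
position: [463.1, 24.0, 164.3]
ee_rot: [0.02, 1.0, -0.0, -0.0]
contact_force: [-0.2, 0.1, -2.1]
gripper_width: 11.1
grasp_force: 59.6
```

Request:
{"name": "servo_tool", "arguments": {
  "commands": [
    [[255,0,0,0,0,0,0],[255,0,0,0,0,0,0],[255,0,0,0,0,0,0],[255,0,0,0,0,0,0],[255,0,0,0,0,0,0],[255,0,0,0,0,0,0],[255,0,0,0,0,0,0],[255,0,0,0,0,0,0],[255,0,0,0,0,0,0],[255,0,0,0,0,0,0]]
  ]
}}

```text
clock: 18.47
position: [463.1, 24.0, 164.3]
ee_rot: [0.02, 1.0, -0.0, 0.0]
contact_force: [-0.4, -0.5, -1.9]
gripper_width: 11.3
grasp_force: 59.6
```

```bash
python3 look.py 12 l5; python3 - <<'E'
import pickle,cv2,numpy as np
for n in("l1","l2","l3","l4","l5"):
    F=pickle.load(open(n+".pkl","rb"));
    # shank position: darkest-gradient column in rows 213..218
    print(n,[int(np.argmin(cv2.GaussianBlur(f["frame"].sum(2).astype(np.float32),(3,5),0)[214,356:372]))+356 for f in F])
F=pickle.load(open("l5.pkl","rb"));S=np.ptp([f["frame"].sum(2).astype(int) for f in F],axis=0)
y,x=np.where(S>90);print(sorted(zip(y,x))[:40],len(x))
E
```

```text
t 19.0667 tcp [463.1  24.  164.3] F [-0.04 -0.39 -1.43] M [-0.013  0.182 -0.02 ]
bar in weigher x,y,z 7.0 -0.3 268.0
moving px 0 max 33.0
l1 [356, 358, 356, 357, 359, 360, 362, 362, 362, 361, 359, 357]
l2 [357, 358, 360, 361, 361, 361, 361, 360, 358, 357]
l3 [357, 358, 359, 359, 360, 360, 360, 359]
l4 [359, 359, 359, 359, 358, 358, 359, 359, 359, 359, 359, 359]
l5 [360, 360, 360, 360, 360, 360, 360, 360, 360, 360, 360, 360]
[] 0
```

The hook is still against the bar. I hold a moment longer, then slide down while easing x toward the pin line.

Request:
{"name": "servo_tool", "arguments": {
  "commands": [
    [[255,0,0,0,0,0,0],[255,0,0,0,0,0,0],[255,0,0,0,0,0,0],[255,0,0,0,0,0,0],[255,0,0,0,0,0,0],[255,0,0,0,0,0,0],[255,0,0,0.0005,0,0,0],[255,0,0,0.001,0,0,0],[255,0,0,0.0015,0,0,0],[255,0,0,0.002,0,0,0]]
  ]
}}

```text
clock: 19.9
position: [463.2, 24.0, 159.2]
ee_rot: [0.02, 1.0, 0.0, 0.0]
contact_force: [-0.3, 0.0, -2.0]
gripper_width: 11.2
grasp_force: 59.6
```

Request:
{"name": "servo_tool", "arguments": {
  "commands": [
    [[255,0.0002,0,0.002,0,0,0],[255,0.0002,0,0.002,0,0,0],[255,0.0002,0,0.002,0,0,0],[255,0.0002,0,0.002,0,0,0],[255,0.0002,0,0.002,0,0,0],[255,0.0002,0,0.002,0,0,0],[255,0.0002,0,0.002,0,0,0],[255,0.0002,0,0.002,0,0,0],[255,0.0002,0,0.002,0,0,0],[255,0.0002,0,0.002,0,0,0]]
  ]
}}

```text
clock: 20.73
position: [461.1, 24.1, 139.1]
ee_rot: [0.02, 1.0, -0.0, 0.0]
contact_force: [-0.4, -0.1, -0.3]
gripper_width: 10.9
grasp_force: 59.6
```

Request:
{"name": "servo_tool", "arguments": {
  "commands": [
    [[255,0.0002,0,0.0015,0,0,0],[255,0.0002,0,0.0015,0,0,0],[255,0.0002,0,0.0015,0,0,0],[255,0.0002,0,0.0015,0,0,0],[255,0.0002,0,0.0015,0,0,0],[255,0.0002,0,0.001,0,0,0],[255,0.0002,0,0.001,0,0,0],[255,0.0002,0,0.001,0,0,0],[255,0.0002,0,0.001,0,0,0],[255,0,0,0,0,0,0]]
  ]
}}

```text
clock: 21.57
position: [459.1, 24.2, 127.6]
ee_rot: [0.02, 1.0, -0.0, -0.0]
contact_force: [0.4, -0.5, -1.5]
gripper_width: 11.1
grasp_force: 59.6
```

```bash
python3 look.py 4 l6; python3 - <<'E'
from h import *
import pickle
from look import W,ex,ey
d=pickle.load(open("l6.pkl","rb"))[0]
def P(x,y,z): return proj(d,W+x*ex+y*ey+np.array([0,0,z]))
im=cv2.resize(d["frame"][160:240,320:400],None,fx=7,fy=7,interpolation=cv2.INTER_CUBIC)
cv2.imwrite("pics/l6b.png",im)
for n,p in dict(bar=(3,0,230),barL=(3,-36,230),pin=(0,0,331),seat209=(0,0,209)).items(): print(n,((P(*p)-[320,160])*7+3).round(0))
E
```

```text
t 21.7667 tcp [459.3  24.2 127.8] F [ 0.14  0.14 -1.53] M [-0.002  0.14   0.018]
bar in weigher x,y,z 3.2 -0.3 231.5
moving px 1 max 92.0
bar [264. 390.]
barL [213. 429.]
pin [271. 201.]
seat209 [257. 423.]
```

View pics/l6b.png

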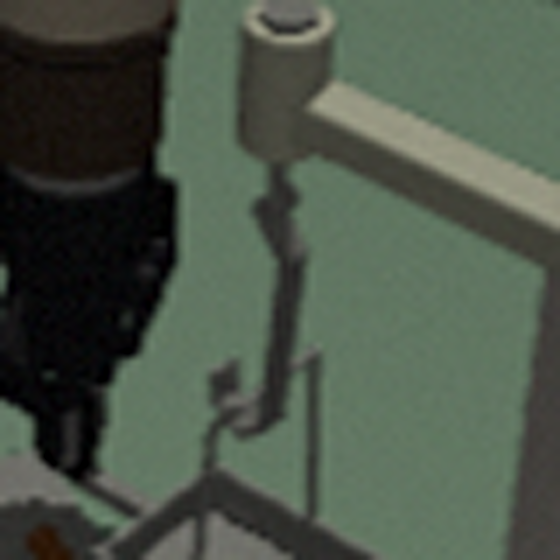

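The bar is inside the hook: it meets the shank at about (262,390), with the tip outboard at (225,380) and the V bottom near (250,428). That leaves about 15–20 mm to go, so I keep descending gently.

Request:
{"name": "servo_tool", "arguments": {
  "commands": [
    [[255,0.0001,0,0.001,0,0,0],[255,0.0001,0,0.001,0,0,0],[255,0.0001,0,0.001,0,0,0],[255,0.0001,0,0.001,0,0,0],[255,0.0001,0,0.001,0,0,0],[255,0.0001,0,0.001,0,0,0],[255,0.0001,0,0.001,0,0,0],[255,0.0001,0,0.001,0,0,0],[255,0.0001,0,0.001,0,0,0],[255,0.0001,0,0.001,0,0,0]]
  ]
}}

```text
clock: 22.6
position: [458.3, 24.2, 117.7]
ee_rot: [0.02, 1.0, 0.0, 0.0]
contact_force: [0.5, -0.8, -1.9]
gripper_width: 11.3
grasp_force: 59.6
```

```bash
python3 look.py 6 l7
```

```text
t 22.9 tcp [458.3  24.2 117.7] F [-0.03 -0.04 -1.71] M [-0.01   0.175 -0.015]
bar in weigher x,y,z 2.2 -0.3 221.4
moving px 0 max 80.0
```

Request:
{"name": "servo_tool", "arguments": {
  "commands": [
    [[255,0,0,0.0005,0,0,0],[255,0,0,0.0005,0,0,0],[255,0,0,0.0005,0,0,0],[255,0,0,0.0005,0,0,0]]
  ]
}}

```text
clock: 23.23
position: [458.3, 24.2, 115.8]
ee_rot: [0.02, 1.0, -0.0, -0.0]
contact_force: [-0.1, -0.1, -1.5]
gripper_width: 11.2
grasp_force: 59.6
```

```bash
python3 look.py 6 l8
```

```text
t 23.5333 tcp [458.3  24.2 115.8] F [-0.01  0.22 -1.43] M [ 0.021  0.146 -0.04 ]
bar in weigher x,y,z 2.2 -0.3 219.5
moving px 0 max 71.0
```

```bash
sed -i 's/C.append(s\["contact_force"\])/C.append(np.r_[s["contact_force"],s["wrist_torque"]*10])/; s/"M",s\["wrist_torque"\].round(3)/"(force, torque x10)"/' look.py
```

Request:
{"name": "servo_tool", "arguments": {
  "commands": [
    [[255,0,0,0.0005,0,0,0],[255,0,0,0.0005,0,0,0],[255,0,0,0.0005,0,0,0],[255,0,0,0,0,0,0]]
  ]
}}

```text
clock: 23.87
position: [458.2, 24.2, 114.2]
ee_rot: [0.02, 1.0, -0.0, -0.0]
contact_force: [-0.1, 0.8, -1.1]
gripper_width: 11.0
grasp_force: 59.6
```

```bash
python3 look.py 4 l9
```

```text
t 24.0667 tcp [458.3  24.2 114.3] F [-0.17  0.14 -1.69 -0.09  1.68  0.04] (force, torque x10)
bar in weigher x,y,z 2.2 -0.3 218.0
moving px 0 max 73.0
```

Request:
{"name": "servo_tool", "arguments": {
  "commands": [
    [[255,0,0,0.0005,0,0,0],[255,0,0,0.0005,0,0,0],[255,0,0,0.0005,0,0,0],[255,0,0,0,0,0,0]]
  ]
}}

```text
clock: 24.4
position: [458.2, 24.2, 112.7]
ee_rot: [0.02, 1.0, -0.0, -0.0]
contact_force: [-1.0, -0.7, -1.7]
gripper_width: 11.1
grasp_force: 59.6
```

```bash
python3 look.py 4 l10
```

```text
t 24.6 tcp [458.3  24.2 112.8] F [-0.06 -0.11 -1.35  0.14  1.5  -0.29] (force, torque x10)
bar in weigher x,y,z 2.2 -0.3 216.5
moving px 0 max 75.0
```

Request:
{"name": "servo_tool", "arguments": {
  "commands": [
    [[255,0,0,0.0005,0,0,0],[255,0,0,0.0005,0,0,0],[255,0,0,0.0005,0,0,0],[255,0,0,0,0,0,0]]
  ]
}}

```text
clock: 24.93
position: [458.2, 24.2, 111.2]
ee_rot: [0.02, 1.0, -0.0, -0.0]
contact_force: [0.0, 0.3, -1.4]
gripper_width: 11.2
grasp_force: 59.6
```

```bash
python3 look.py 4 l11
```

```text
t 25.1333 tcp [458.3  24.2 111.3] F [-0.46 -0.29 -1.22 -0.19  1.55  0.01] (force, torque x10)
bar in weigher x,y,z 2.2 -0.3 215.0
moving px 0 max 72.0
```

Request:
{"name": "servo_tool", "arguments": {
  "commands": [
    [[255,0,0,0.0005,0,0,0],[255,0,0,0.0005,0,0,0],[255,0,0,0.0005,0,0,0],[255,0,0,0,0,0,0]]
  ]
}}

```text
clock: 25.47
position: [458.2, 24.2, 109.7]
ee_rot: [0.02, 1.0, -0.0, -0.0]
contact_force: [0.8, -0.4, -1.2]
gripper_width: 10.9
grasp_force: 59.6
```

```bash
python3 look.py 4 l12
```

```text
t 25.6667 tcp [458.3  24.2 109.8] F [ 0.26 -0.35 -1.52 -0.03  1.52 -0.07] (force, torque x10)
bar in weigher x,y,z 2.2 -0.3 213.5
moving px 0 max 67.0
```

Request:
{"name": "servo_tool", "arguments": {
  "commands": [
    [[255,0,0,0.0005,0,0,0],[255,0,0,0.0005,0,0,0],[255,0,0,0.0005,0,0,0],[255,0,0,0,0,0,0]]
  ]
}}

```text
clock: 26.0
position: [458.2, 24.2, 108.2]
ee_rot: [0.02, 1.0, -0.0, -0.0]
contact_force: [-0.1, 0.0, -1.5]
gripper_width: 10.8
grasp_force: 59.6
```

```bash
python3 look.py 3 l13
```

```text
t 26.15 tcp [458.3  24.2 108.3] F [-0.6   0.12 -0.97  0.08  1.42  0.26] (force, torque x10)
bar in weigher x,y,z 2.2 -0.3 212.0
moving px 0 max 64.0
```

Request:
{"name": "servo_tool", "arguments": {
  "commands": [
    [[255,0,0,0.0005,0,0,0],[255,0,0,0.0005,0,0,0],[255,0,0,0.0005,0,0,0],[255,0,0,0,0,0,0]]
  ]
}}

```text
clock: 26.48
position: [458.2, 24.2, 106.7]
ee_rot: [0.02, 1.0, -0.0, -0.0]
contact_force: [0.1, -0.2, -1.3]
gripper_width: 10.8
grasp_force: 59.6
```

```bash
python3 look.py 3 l14; python3 - <<'E'
import pickle,cv2,numpy as np
G=lambda n:np.mean([f["frame"] for f in pickle.load(open(n+".pkl","rb"))],0).sum(2)
for n in("l7","l9","l11","l12","l13","l14"):
    g=G(n); print(n,[np.round((np.arange(350,368)*np.clip(330-g[r,350:368],0,None)).sum()/np.clip(330-g[r,350:368],0,None).sum(),2) for r in (196,200,204,208)],(g[196,352:366]).round(0).astype(int))
E
```

```text
t 26.6333 tcp [458.3  24.2 106.7] F [ 0.12  0.12 -1.13  0.29  1.89  0.07] (force, torque x10)
bar in weigher x,y,z 2.2 -0.3 210.4
moving px 0 max 56.0
l7 [np.float64(360.04), np.float64(360.16), np.float64(359.77), np.float64(359.39)] [312 312 312 312 312 316 273 176 139 187 204 212 288 314]
l9 [np.float64(360.01), np.float64(360.27), np.float64(359.82), np.float64(359.4)] [309 313 314 310 314 315 270 173 137 189 208 219 286 311]
l11 [np.float64(360.04), np.float64(360.19), np.float64(359.77), np.float64(359.39)] [314 312 312 313 313 315 273 171 141 180 201 211 288 312]
l12 [np.float64(360.22), np.float64(360.34), np.float64(360.0), np.float64(359.7)] [308 312 311 312 314 316 274 172 144 159 175 199 266 316]
l13 [np.float64(360.37), np.float64(360.48), np.float64(360.02), np.float64(359.82)] [318 306 314 308 315 316 286 181 133 160 174 183 245 319]
l14 [np.float64(360.39), np.float64(360.64), np.float64(360.32), np.float64(360.13)] [307 311 312 313 315 317 316 239 129 144 177 205 247 319]
```

The shank has started swinging toward +x, so the bar is on the V flank and the seat is a few mm below.

Request:
{"name": "servo_tool", "arguments": {
  "commands": [
    [[255,0,0,0.0005,0,0,0],[255,0,0,0.0005,0,0,0],[255,0,0,0,0,0,0],[255,0,0,0,0,0,0]]
  ]
}}

```text
clock: 26.97
position: [458.3, 24.2, 105.8]
ee_rot: [0.02, 1.0, -0.0, -0.0]
contact_force: [-0.7, -0.5, -1.3]
gripper_width: 11.2
grasp_force: 59.6
```

```bash
cat > trk.py <<'E'
import sys,pickle,numpy as np
for n in sys.argv[1:]:
    g=np.mean([f["frame"] for f in pickle.load(open(n+".pkl","rb"))],0).sum(2);w=np.clip(330-g[:,350:368],0,None)
    print(n,[((np.arange(350,368)*w[r]).sum()/w[r].sum()).round(2) for r in (196,200,204,208)])
E
python3 look.py 4 l15; python3 trk.py l15
```

```text
t 27.1667 tcp [458.3  24.2 105.8] F [ 0.49  0.21 -1.53  0.09  1.61  0.01] (force, torque x10)
bar in weigher x,y,z 2.2 -0.3 209.5
moving px 0 max 51.0
l15 [np.float64(360.4), np.float64(360.57), np.float64(360.45), np.float64(360.16)]
```

Request:
{"name": "servo_tool", "arguments": {
  "commands": [
    [[255,0,0,0.0005,0,0,0],[255,0,0,0.0005,0,0,0],[255,0,0,0,0,0,0],[255,0,0,0,0,0,0]]
  ]
}}

```text
clock: 27.5
position: [458.4, 24.2, 104.9]
ee_rot: [0.02, 1.0, 0.0, 0.0]
contact_force: [-0.2, 0.5, -1.0]
gripper_width: 11.0
grasp_force: 59.7
```

```bash
python3 look.py 4 l16; python3 trk.py l16
```

```text
t 27.7 tcp [458.4  24.2 104.9] F [-0.02 -0.24 -0.73  0.02  1.01 -0.12] (force, torque x10)
bar in weigher x,y,z 2.3 -0.3 208.6
moving px 0 max 67.0
l16 [np.float64(360.48), np.float64(360.68), np.float64(360.42), np.float64(360.24)]
```

Request:
{"name": "servo_tool", "arguments": {
  "commands": [
    [[255,0,0,0.0005,0,0,0],[255,0,0,0,0,0,0],[255,0,0,0,0,0,0]]
  ]
}}

```text
clock: 27.95
position: [458.5, 24.3, 104.4]
ee_rot: [0.02, 1.0, 0.0, 0.0]
contact_force: [0.3, 0.2, -0.7]
gripper_width: 11.1
grasp_force: 59.7
```

```bash
python3 look.py 6 l17; python3 trk.py l17; python3 - <<'E'
from h import *
import pickle
from look import W,ex,ey
F=pickle.load(open("l1.pkl","rb"))
def cen(f,r):
    w=np.clip(330-f["frame"].astype(float).sum(2)[r,350:368],0,None);return (np.arange(350,368)*w).sum()/w.sum()
for r in (196,200,204):print(r,np.round([cen(f,r) for f in F],2))
d=F[0]
def sh(th,h,zp):
    c,s=np.cos(th),np.sin(th);x=12*c+h*s;z=12*s-h*c
    return proj(d,W+x*ex+np.array([0,0,zp+z]))
for th in(-.08,0,.04):print(th,[[sh(th,h,331).round(2) for h in (30,60,90)]])
E
```

```text
t 28.25 tcp [458.4  24.3 104.4] F [-0.42 -0.01 -0.37 -0.05  0.39  0.09] (force, torque x10)
bar in weigher x,y,z 2.3 -0.3 208.1
moving px 0 max 67.0
l17 [np.float64(360.27), np.float64(360.64), np.float64(360.47), np.float64(360.25)]
196 [359.45 359.41 359.52 359.8  360.04 360.54 360.87 361.05 360.73 360.48
 360.08 359.87]
200 [358.49 358.25 358.19 358.7  359.29 359.57 359.87 359.92 359.62 359.48
 359.32 359.02]
204 [357.35 357.16 357.56 358.28 358.74 359.43 359.85 360.17 360.14 359.62
 359.02 358.71]
-0.08 [[array([360.29, 198.03]), array([359.1, 205.6]), array([357.95, 212.93])]]
0 [[array([360.95, 198.13]), array([360.37, 206.06]), array([359.81, 213.76])]]
0.04 [[array([361.28, 198.15]), array([361.01, 206.25]), array([360.74, 214.12])]]
```

Request:
{"name": "servo_tool", "arguments": {
  "commands": [
    [[255,0.0002,0,0,0,0,0],[255,0.0003,0,0,0,0,0],[255,0.0003,0,0,0,0,0],[255,0.0003,0,0,0,0,0],[255,0.0003,0,0,0,0,0],[255,0.0003,0,0,0,0,0],[255,0.0003,0,0,0,0,0],[255,0.0002,0,0,0,0,0],[255,0,0,0.0002,0,0,0],[255,0,0,0.0001,0,0,0]]
  ]
}}

```text
clock: 29.08
position: [456.2, 24.3, 104.1]
ee_rot: [0.02, 1.0, 0.0, 0.0]
contact_force: [-0.0, 0.4, 0.1]
gripper_width: 11.1
grasp_force: 59.8
```

```bash
python3 look.py 8 l18; python3 trk.py l18
```

```text
t 29.4833 tcp [456.2  24.3 104. ] F [-0.14 -0.01  0.02  0.16  0.07  0.06] (force, torque x10)
bar in weigher x,y,z 0.1 -0.3 207.7
moving px 0 max 75.0
l18 [np.float64(360.27), np.float64(360.46), np.float64(360.2), np.float64(360.04)]
```

The hook carries the load (force and moment about 0). Releasing gradually.

Request:
{"name": "servo_tool", "arguments": {
  "commands": [
    [[232,0,0,0,0,0,0],[228,0,0,0,0,0,0],[225,0,0,0,0,0,0],[223,0,0,0,0,0,0],[221,0,0,0,0,0,0],[219,0,0,0,0,0,0],[217,0,0,0,0,0,0],[214,0,0,0,0,0,0],[211,0,0,0,0,0,0],[208,0,0,0,0,0,0]]
  ]
}}

```text
clock: 30.32
position: [456.1, 24.3, 104.0]
ee_rot: [0.02, 1.0, 0.0, -0.0]
contact_force: [-0.5, 0.2, -0.0]
gripper_width: 16.0
grasp_force: 0.0
```

```bash
python3 look.py 6 l19; python3 -c "
from bench import arm;s=arm.read_state();print(s['gripper_width'],s['grasp_force'])"
```

```text
t 30.6167 tcp [456.1  24.3 104. ] F [ 0.03  0.06 -0.29  0.16 -0.02 -0.01] (force, torque x10)
bar in weigher x,y,z 0.0 -0.3 207.7
moving px 0 max 47.0
15.298961604967053 0.0
```

Request:
{"name": "servo_tool", "arguments": {
  "commands": [
    [[195,0,0,0,0,0,0],[180,0,0,0,0,0,0],[160,0,0,0,0,0,0],[140,0,0,0,0,0,0],[120,0,0,0,0,0,0],[100,0,0,0,0,0,0],[100,0,0,0,0,0,0],[100,0,0,0,0,0,0],[100,0,0,0,0,0,0],[100,0,0,0,0,0,0]]
  ]
}}

```text
clock: 31.45
position: [456.1, 24.3, 104.0]
ee_rot: [0.02, 1.0, 0.0, 0.0]
contact_force: [-0.8, -0.5, -0.4]
gripper_width: 51.9
grasp_force: 0.0
```

```bash
python3 look.py 6 l20; python3 - <<'E'
from h import *
d=grab("wrist","w9");g=d["frame"].max(2)
s=arm.read_state();print(s["gripper_width"])
for r in range(190,330,8): print(r,' '.join(f"{x:3d}" for x in g[r,270:372:4]))
E
```

```text
t 31.75 tcp [456.1  24.3 104. ] F [ 0.51 -0.08 -0.11  0.03  0.06  0.03] (force, torque x10)
bar in weigher x,y,z 0.0 -0.3 207.7
moving px 0 max 38.0
52.14502266049626
190 114 117 120 118 116 114 115 117 116 118 120 116 115 118 117  90  97 101 107 104 101 105 202 200 199 201
198 119 116 116 118 116 118 116 118 117 118 118 118 116 117  87  99 107 109 102  99 134 202 198 200 202 201
206 115 117 115 116 117 118 116 120 118 116 119 120 117  92  99 106 106 161 168 160 203 199 201 199 202 200
214 116 117 119 120 120 114 118 117 117 117 115  28  27  33  16  24 174 165 185 201 202 201 198 201 198 201
222 119 118 116 117 117 116 124 205 205 135 129  21  24  24  25  23 199 202 201 202 201 201 198 199 199 202
230 125 203 197 117 114 118 121 199 198 202  51  17  23  36  29  24 172 201 202 201 201 201 197 201 200 200
238  48 200 197 118 119 120 114 199 198 202  27  18  16  28  34  25  67 200 201 201 201 201 200 198 200  35
246  22 200 201 131 119 116 176 200 199 202  25  23  30  27  37  23  32 199 199 198 203 200 201 199 199  30
254  24 116 116 146 115 118 114 122 123 115  27  31  25  33  23  33  
[... 310 characters left out ...]
  32  37  19  46 119 199 200 199 201 198 199 198 202
286 116 120 116 118 116 118 115 117 116 117  22  19  27  29  32  29  60 117 200 201 198 199 199 200 200 199
294 115 121 117 117 117 115 117 117 116 119  23  24  33  31  28  32  52 116 202 197 202 201 199 199 202 201
302  93  97  98  93  91  96  92  96  93  88  87 193 189 192 191 105  93  97  94  95  94  93  91  93  93  90
310  91  91  92  93  96  92  92  93  87  87  89 192 190 191 191  98  93  92  91  93  93  84  88  96  88  93
318  96  97  96  93  94  88  87  89  84  90  88 181 184 188 186  98  93  95  89  86  90  84  91  86  88  93
326  29  29  39  37  31  28  30  38  30  29  31  33  55  49  28  32  24  36  29  28  31  32  32  32  30  34
```

Grip is central and free between the open fingers. Retreat upward, then back and away.

Request:
{"name": "servo_tool", "arguments": {
  "commands": [
    [[100,0,0,-0.003,0,0,0],[100,0,0,-0.005,0,0,0],[100,0,0,-0.008,0,0,0],[100,0,0,-0.01,0,0,0],[100,0,0,-0.01,0,0,0],[100,0,0,-0.01,0,0,0],[100,0.005,0,-0.01,0,0,0],[100,0.01,0,-0.01,0,0,0],[100,0.015,0,-0.005,0,0,0],[100,0.015,0,0,0,0,0]]
  ]
}}

```text
clock: 32.63
position: [411.3, 26.4, 176.8]
ee_rot: [0.02, 1.0, 0.001, 0.002]
contact_force: [-0.1, 0.5, 0.1]
gripper_width: 51.9
grasp_force: 0.0
```

Request:
{"name": "servo_tool", "arguments": {
  "commands": [
    [[100,0.015,0,0,0,0,0],[100,0.01,0,0,0,0,0],[100,0.005,0,0,0,0,0],[100,0,0,0,0,0,0],[100,0,0,0,0,0,0],[100,0,0,0,0,0,0],[100,0,0,0,0,0,0],[100,0,0,0,0,0,0],[100,0,0,0,0,0,0],[100,0,0,0,0,0,0]]
  ]
}}

```text
clock: 33.47
position: [381.3, 27.3, 174.8]
ee_rot: [0.02, 1.0, -0.0, -0.0]
contact_force: [0.1, 0.3, 0.5]
gripper_width: 52.3
grasp_force: 0.0
```

```bash
python3 - <<'E'
from h import *
import pickle
F=[];
for i in range(14): F.append(grab("scene"))
t=grab("top");s=arm.read_state();print(s["clock"],s["position"],s["contact_force"])
G=np.array([f["frame"].astype(float).sum(2) for f in F])
S=np.ptp(G,axis=0);print("scene moving",(S>90).sum(),S.max(),"hook area",np.ptp(G[:,180:280,330:400],axis=0).max(),"drift",np.abs(G[:4].mean(0)-G[-4:].mean(0))[180:280,330:400].max())
pickle.dump([F[-1],t],open("end.pkl","wb"))
L=pickle.load(open("l18.pkl","rb"))
D=np.abs(G[-4:].mean(0)-np.mean([f["frame"].astype(float).sum(2) for f in L],0))
y,x=np.where(D[180:290,345:400]>100);print("changed vs held",len(x),(x.min()+345,x.max()+345,y.min()+180,y.max()+180) if len(x) else 0)
E
python3 look.py 2 l22; python3 trk.py l18 l20 l22
```

```text
34.2167 [381.1512366   27.32692888 175.01096235] [-0.5210906   0.37377905  0.26241857]
scene moving 48 190.0 hook area 142.0 drift 123.25
changed vs held 1 (np.int64(351), np.int64(351), np.int64(238), np.int64(238))
t 34.3167 tcp [381.2  27.3 175. ] F [-0.02 -0.18  0.29  0.04 -0.52 -0.06] (force, torque x10)
bar in weigher x,y,z -75.0 -0.3 278.7
moving px 0 max 26.0
l18 [np.float64(360.27), np.float64(360.46), np.float64(360.2), np.float64(360.04)]
l20 [np.float64(360.25), np.float64(360.49), np.float64(360.22), np.float64(360.0)]
l22 [np.float64(360.46), np.float64(360.51), np.float64(360.2), np.float64(359.86)]
```

Request:
{"name": "servo_tool", "arguments": {
  "commands": [
    [[100,0,0,0,0,0,0],[100,0,0,0,0,0,0],[100,0,0,0,0,0,0],[100,0,0,0,0,0,0],[100,0,0,0,0,0,0],[100,0,0,0,0,0,0],[100,0,0,0,0,0,0],[100,0,0,0,0,0,0],[100,0,0,0,0,0,0],[100,0,0,0,0,0,0]]
  ]
}}

```text
clock: 35.15
position: [381.2, 27.3, 175.0]
ee_rot: [0.02, 1.0, 0.0, -0.0]
contact_force: [0.5, -0.4, 0.7]
gripper_width: 52.0
grasp_force: 0.0
```

Request:
{"name": "servo_tool", "arguments": {
  "commands": [
    [[100,0,0,0,0,0,0],[100,0,0,0,0,0,0],[100,0,0,0,0,0,0],[100,0,0,0,0,0,0],[100,0,0,0,0,0,0],[100,0,0,0,0,0,0],[100,0,0,0,0,0,0],[100,0,0,0,0,0,0],[100,0,0,0,0,0,0],[100,0,0,0,0,0,0]]
  ]
}}

```text
clock: 35.98
position: [381.2, 27.3, 175.0]
ee_rot: [0.02, 1.0, 0.0, -0.0]
contact_force: [0.4, 0.2, -0.1]
gripper_width: 51.8
grasp_force: 0.0
```

Request:
{"name": "servo_tool", "arguments": {
  "commands": [
    [[100,0,0,0,0,0,0],[100,0,0,0,0,0,0],[100,0,0,0,0,0,0],[100,0,0,0,0,0,0],[100,0,0,0,0,0,0],[100,0,0,0,0,0,0],[100,0,0,0,0,0,0],[100,0,0,0,0,0,0],[100,0,0,0,0,0,0],[100,0,0,0,0,0,0]]
  ]
}}

```text
clock: 36.82
position: [381.2, 27.3, 175.0]
ee_rot: [0.02, 1.0, 0.0, -0.0]
contact_force: [0.9, -0.4, -0.2]
gripper_width: 52.0
grasp_force: 0.0
```

```bash
python3 - <<'E'
from h import *
import pickle
F=[grab("scene") for i in range(10)]
G=np.array([f["frame"].astype(float).sum(2) for f in F])
S=np.ptp(G,axis=0);print("moving",(S>90).sum(),S.max());y,x=np.where(S>90);print(list(zip(x,y))[:20])
t=pickle.load(open("end.pkl","rb"))[1]
L=pickle.load(open("l18.pkl","rb"));D=np.abs(G.mean(0)-np.mean([f["frame"].astype(float).sum(2) for f in L],0))
y,x=np.where(D[200:290,335:400]>80);print("changed vs held",len(x))
# lateral + level: dish rim in the top view, hook at plane
f=t["frame"].astype(int).sum(2)
for z,P in (("lip L",[571+65*1,20+45,95]),("lip R",[636,20-48,95]),("barL",[571,56,208]),("barR",[571,-16,208])): print(z,proj(t,P).round(1))
E
```

```text
moving 8 130.0
[(np.int64(339), np.int64(243)), (np.int64(340), np.int64(243)), (np.int64(338), np.int64(244)), (np.int64(339), np.int64(244)), (np.int64(340), np.int64(259)), (np.int64(334), np.int64(264)), (np.int64(338), np.int64(284)), (np.int64(339), np.int64(284))]
changed vs held 130
lip L [303.6 161.6]
lip R [327.1 161.9]
barL [304.9 172.1]
barR [324.4 172.4]
```

The dish still rocks by less than a pixel, so I let it settle before the final check.

Request:
{"name": "servo_tool", "arguments": {
  "commands": [
    [[100,0,0,0,0,0,0],[100,0,0,0,0,0,0],[100,0,0,0,0,0,0],[100,0,0,0,0,0,0],[100,0,0,0,0,0,0],[100,0,0,0,0,0,0],[100,0,0,0,0,0,0],[100,0,0,0,0,0,0],[100,0,0,0,0,0,0],[100,0,0,0,0,0,0]]
  ]
}}

```text
clock: 38.15
position: [381.2, 27.4, 175.0]
ee_rot: [0.02, 1.0, 0.0, 0.0]
contact_force: [0.0, -0.7, -0.2]
gripper_width: 52.0
grasp_force: 0.0
```

Request:
{"name": "servo_tool", "arguments": {
  "commands": [
    [[100,0,0,0,0,0,0],[100,0,0,0,0,0,0],[100,0,0,0,0,0,0],[100,0,0,0,0,0,0],[100,0,0,0,0,0,0],[100,0,0,0,0,0,0],[100,0,0,0,0,0,0],[100,0,0,0,0,0,0],[100,0,0,0,0,0,0],[100,0,0,0,0,0,0]]
  ]
}}

```text
clock: 38.98
position: [381.2, 27.3, 175.0]
ee_rot: [0.02, 1.0, -0.0, -0.0]
contact_force: [0.8, -0.6, -1.0]
gripper_width: 52.0
grasp_force: 0.0
```

Request:
{"name": "servo_tool", "arguments": {
  "commands": [
    [[100,0,0,0,0,0,0],[100,0,0,0,0,0,0],[100,0,0,0,0,0,0],[100,0,0,0,0,0,0],[100,0,0,0,0,0,0],[100,0,0,0,0,0,0],[100,0,0,0,0,0,0],[100,0,0,0,0,0,0],[100,0,0,0,0,0,0],[100,0,0,0,0,0,0]]
  ]
}}

```text
clock: 39.82
position: [381.2, 27.3, 175.0]
ee_rot: [0.02, 1.0, 0.0, 0.0]
contact_force: [-0.1, 0.1, -0.3]
gripper_width: 52.3
grasp_force: 0.0
```

Request:
{"name": "servo_tool", "arguments": {
  "commands": [
    [[100,0,0,0,0,0,0],[100,0,0,0,0,0,0],[100,0,0,0,0,0,0],[100,0,0,0,0,0,0],[100,0,0,0,0,0,0],[100,0,0,0,0,0,0],[100,0,0,0,0,0,0],[100,0,0,0,0,0,0],[100,0,0,0,0,0,0],[100,0,0,0,0,0,0]]
  ]
}}

```text
clock: 40.65
position: [381.2, 27.3, 175.0]
ee_rot: [0.02, 1.0, -0.0, 0.0]
contact_force: [0.9, -0.3, 0.5]
gripper_width: 51.9
grasp_force: 0.0
```

Request:
{"name": "servo_tool", "arguments": {
  "commands": [
    [[100,0,0,0,0,0,0],[100,0,0,0,0,0,0],[100,0,0,0,0,0,0],[100,0,0,0,0,0,0],[100,0,0,0,0,0,0],[100,0,0,0,0,0,0],[100,0,0,0,0,0,0],[100,0,0,0,0,0,0],[100,0,0,0,0,0,0],[100,0,0,0,0,0,0]]
  ]
}}

```text
clock: 41.48
position: [381.2, 27.3, 175.0]
ee_rot: [0.02, 1.0, -0.0, 0.0]
contact_force: [-1.2, 0.1, -0.1]
gripper_width: 51.9
grasp_force: 0.0
```

Request:
{"name": "servo_tool", "arguments": {
  "commands": [
    [[100,0,0,0,0,0,0],[100,0,0,0,0,0,0],[100,0,0,0,0,0,0],[100,0,0,0,0,0,0],[100,0,0,0,0,0,0],[100,0,0,0,0,0,0],[100,0,0,0,0,0,0],[100,0,0,0,0,0,0],[100,0,0,0,0,0,0],[100,0,0,0,0,0,0]]
  ]
}}

```text
clock: 42.32
position: [381.2, 27.3, 175.0]
ee_rot: [0.02, 1.0, -0.0, -0.0]
contact_force: [-0.2, -0.5, -0.5]
gripper_width: 52.1
grasp_force: 0.0
```

```bash
python3 - <<'E'
from h import *
import pickle
F=[grab("scene") for i in range(12)]
G=np.array([f["frame"].astype(float).sum(2) for f in F])
S=np.ptp(G,axis=0);print("moving",(S>90).sum(),S.max());y,x=np.where(S>70);print(list(zip(x,y))[:20])
p=pickle.load(open("end.pkl","rb"))[0]["frame"].astype(float).sum(2);print(arm.read_state()["clock"])
s0=pickle.load(open("scene.pkl","rb"))["frame"].astype(float).sum(2)
for n,(u,v) in dict(pot=(300,257),bowl=(296,317),jar=(343,340),amber=(436,243),spat=(322,236),weights=(420,202)).items(): print(n,(np.abs(G.mean(0)-s0)[v-15:v+15,u-15:u+15]>100).sum())
E
```

```text
moving 8 137.0
[(np.int64(325), np.int64(223)), (np.int64(325), np.int64(224)), (np.int64(325), np.int64(225)), (np.int64(325), np.int64(226)), (np.int64(325), np.int64(228)), (np.int64(325), np.int64(229)), (np.int64(332), np.int64(231)), (np.int64(339), np.int64(243)), (np.int64(340), np.int64(243)), (np.int64(338), np.int64(244)), (np.int64(339), np.int64(244)), (np.int64(339), np.int64(259)), (np.int64(340), np.int64(259)), (np.int64(371), np.int64(259)), (np.int64(333), np.int64(264)), (np.int64(334), np.int64(264)), (np.int64(338), np.int64(284)), (np.int64(339), np.int64(284))]
42.9167
pot 588
bowl 0
jar 0
amber 0
spat 263
weights 0
```

Request:
{"name": "servo_tool", "arguments": {
  "commands": [
    [[100,0,0,0,0,0,0],[100,0,0,0,0,0,0],[100,0,0,0,0,0,0],[100,0,0,0,0,0,0],[100,0,0,0,0,0,0],[100,0,0,0,0,0,0],[100,0,0,0,0,0,0],[100,0,0,0,0,0,0],[100,0,0,0,0,0,0],[100,0,0,0,0,0,0]]
  ]
}}

```text
clock: 43.75
position: [381.2, 27.3, 175.0]
ee_rot: [0.02, 1.0, 0.0, -0.0]
contact_force: [-0.9, 0.1, 0.0]
gripper_width: 52.1
grasp_force: 0.0
```

Request:
{"name": "servo_tool", "arguments": {
  "commands": [
    [[100,0,0,0,0,0,0],[100,0,0,0,0,0,0],[100,0,0,0,0,0,0],[100,0,0,0,0,0,0],[100,0,0,0,0,0,0],[100,0,0,0,0,0,0],[100,0,0,0,0,0,0],[100,0,0,0,0,0,0],[100,0,0,0,0,0,0],[100,0,0,0,0,0,0]]
  ]
}}

```text
clock: 44.58
position: [381.2, 27.3, 175.0]
ee_rot: [0.02, 1.0, -0.0, -0.0]
contact_force: [0.5, 0.8, -0.1]
gripper_width: 52.1
grasp_force: 0.0
```

Request:
{"name": "servo_tool", "arguments": {
  "commands": [
    [[100,0,0,0,0,0,0],[100,0,0,0,0,0,0],[100,0,0,0,0,0,0],[100,0,0,0,0,0,0],[100,0,0,0,0,0,0],[100,0,0,0,0,0,0],[100,0,0,0,0,0,0],[100,0,0,0,0,0,0],[100,0,0,0,0,0,0],[100,0,0,0,0,0,0]]
  ]
}}

```text
clock: 45.42
position: [381.2, 27.3, 175.0]
ee_rot: [0.02, 1.0, 0.0, -0.0]
contact_force: [-0.1, 0.4, 0.3]
gripper_width: 52.3
grasp_force: 0.0
```

Request:
{"name": "servo_tool", "arguments": {
  "commands": [
    [[100,0,0,0,0,0,0],[100,0,0,0,0,0,0],[100,0,0,0,0,0,0],[100,0,0,0,0,0,0],[100,0,0,0,0,0,0],[100,0,0,0,0,0,0],[100,0,0,0,0,0,0],[100,0,0,0,0,0,0],[100,0,0,0,0,0,0],[100,0,0,0,0,0,0]]
  ]
}}

```text
clock: 46.25
position: [381.2, 27.3, 175.0]
ee_rot: [0.02, 1.0, -0.0, 0.0]
contact_force: [-0.6, -0.0, 0.2]
gripper_width: 51.7
grasp_force: 0.0
```

Request:
{"name": "servo_tool", "arguments": {
  "commands": [
    [[100,0,0,0,0,0,0],[100,0,0,0,0,0,0],[100,0,0,0,0,0,0],[100,0,0,0,0,0,0],[100,0,0,0,0,0,0],[100,0,0,0,0,0,0],[100,0,0,0,0,0,0],[100,0,0,0,0,0,0],[100,0,0,0,0,0,0],[100,0,0,0,0,0,0]]
  ]
}}

```text
clock: 47.08
position: [381.2, 27.3, 175.0]
ee_rot: [0.02, 1.0, -0.0, -0.0]
contact_force: [0.5, -0.0, 0.5]
gripper_width: 52.3
grasp_force: 0.0
```

Request:
{"name": "servo_tool", "arguments": {
  "commands": [
    [[100,0,0,0,0,0,0],[100,0,0,0,0,0,0],[100,0,0,0,0,0,0],[100,0,0,0,0,0,0],[100,0,0,0,0,0,0],[100,0,0,0,0,0,0],[100,0,0,0,0,0,0],[100,0,0,0,0,0,0],[100,0,0,0,0,0,0],[100,0,0,0,0,0,0]]
  ]
}}

```text
clock: 47.92
position: [381.2, 27.3, 175.0]
ee_rot: [0.02, 1.0, 0.0, 0.0]
contact_force: [0.0, -0.7, -0.4]
gripper_width: 51.9
grasp_force: 0.0
```

Request:
{"name": "servo_tool", "arguments": {
  "commands": [
    [[100,0,0,0,0,0,0],[100,0,0,0,0,0,0],[100,0,0,0,0,0,0],[100,0,0,0,0,0,0],[100,0,0,0,0,0,0],[100,0,0,0,0,0,0],[100,0,0,0,0,0,0],[100,0,0,0,0,0,0],[100,0,0,0,0,0,0],[100,0,0,0,0,0,0]]
  ]
}}

```text
clock: 48.75
position: [381.2, 27.3, 175.0]
ee_rot: [0.02, 1.0, -0.0, -0.0]
contact_force: [0.8, -0.6, 0.4]
gripper_width: 51.8
grasp_force: 0.0
```

Request:
{"name": "servo_tool", "arguments": {
  "commands": [
    [[100,0,0,0,0,0,0],[100,0,0,0,0,0,0],[100,0,0,0,0,0,0],[100,0,0,0,0,0,0],[100,0,0,0,0,0,0],[100,0,0,0,0,0,0],[100,0,0,0,0,0,0],[100,0,0,0,0,0,0],[100,0,0,0,0,0,0],[100,0,0,0,0,0,0]]
  ]
}}

```text
clock: 49.58
position: [381.2, 27.3, 175.0]
ee_rot: [0.02, 1.0, -0.0, -0.0]
contact_force: [0.1, 0.0, 0.9]
gripper_width: 51.6
grasp_force: 0.0
```

Request:
{"name": "servo_tool", "arguments": {
  "commands": [
    [[100,0,0,0,0,0,0],[100,0,0,0,0,0,0],[100,0,0,0,0,0,0],[100,0,0,0,0,0,0],[100,0,0,0,0,0,0],[100,0,0,0,0,0,0],[100,0,0,0,0,0,0],[100,0,0,0,0,0,0],[100,0,0,0,0,0,0],[100,0,0,0,0,0,0]]
  ]
}}

```text
clock: 50.42
position: [381.2, 27.3, 175.0]
ee_rot: [0.02, 1.0, 0.0, 0.0]
contact_force: [-0.6, 0.5, 0.7]
gripper_width: 52.0
grasp_force: 0.0
```

Request:
{"name": "servo_tool", "arguments": {
  "commands": [
    [[100,0,0,0,0,0,0],[100,0,0,0,0,0,0],[100,0,0,0,0,0,0],[100,0,0,0,0,0,0],[100,0,0,0,0,0,0],[100,0,0,0,0,0,0],[100,0,0,0,0,0,0],[100,0,0,0,0,0,0],[100,0,0,0,0,0,0],[100,0,0,0,0,0,0]]
  ]
}}

```text
clock: 51.25
position: [381.2, 27.3, 175.0]
ee_rot: [0.02, 1.0, -0.0, 0.0]
contact_force: [-0.0, -0.0, -0.1]
gripper_width: 51.8
grasp_force: 0.0
```

```bash
python3 - <<'E'
from h import *
F=[grab("scene") for i in range(8)]
G=np.array([f["frame"].astype(float).sum(2) for f in F]);S=np.ptp(G,axis=0);print("moving",(S>90).sum(),S.max(),arm.read_state()["clock"])
from bench import ticket;print(ticket.job_done())
E
```

```text
moving 4 102.0 51.65
the job is handed in; nothing more can be done
None
```

I handed the job in at 51.7 s: the bar steadied the hook, and the small scoop was seated by feel and released and hung in place with only sub-pixel rocking left; the pot and spatula were hidden in the last check.

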